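# Hang the weighing pan in the draught shield and trip the start switch

### The job

Take the weighing pan that stands on the bench by its upright post, reach it down through the opening in the top of the clear draught-shield cabinet and hang it by its crossbar on the hook inside, without the pan or the gripper touching the cabinet's frame or panels. With the pan hanging free, start the weighing: push the roller arm of the limit switch sideways, about 40 degrees to either side, so that it trips, then let it spring back upright. Leave the bottle, the jar and the yellow bin where they stand.

Things in the scene. Friction and masses are not known exactly. Their poses are not given: they have to be found in the camera images.
- pan_grip (a point): Middle of the weighing pan's grip, z up: a square white plastic post 16 x 16 mm, faces square to the pan's x and y, standing on the pan's crossbar from 98 to 158 mm above the bowl's underside; this point is at 128 mm. Grasp it from above by either pair of faces. The pan is loose, 0.2 to 0.33 kg, and starts upright on the bench.
- pan_bar (a point): Middle of the underside of the pan's flat steel crossbar, which rests on the hook's seat; 36 mm straight below pan_grip, same axes. The bar runs along the pan's x: 78 mm long, 10 mm wide (y), 6 mm thick. The window below it, down to the bowl's rim, is 70 mm wide and 57 mm high.
- pan: The whole weighing pan: a round steel bowl 76 mm across, 35 mm high, with two flat uprights at its x = +37 and -37 mm that carry the crossbar and post. Origin at the centre of the bowl's underside, same axes as pan_grip. It can hang either way round.
- opening (a point): Centre of the rectangular opening in the cabinet's top, level with the frame's upper face, 200 mm above the bench. It measures 150 mm along this point's x and 220 mm along its y (the cabinet's axes, z up). The cabinet is fixed to the bench; its floor is 15 mm above the bench.
- hook_seat (a point): Middle of the hook's seat (its top face), 137 mm above the bench, 30 mm to +y of the opening's centre; cabinet axes. Flat steel strip 16 mm wide (x), 5 mm thick, from a column at +y (face at y = +53 mm, no higher than the seat), pointing to -y. Upturned tip 16 mm high at y = -20 to -25 mm, rear stop 12 mm high at y = +20 to +25 mm. The pan's bar lies along x when hung.
- frame: Cabinet's aluminium frame and four clear side panels, not to be touched: 210 mm (x) by 270 mm (y) outside, 200 mm high; top rim 16 mm thick, 30 mm wide along the long sides, 25 mm at the ends. Origin at the cabinet's centre on the bench. To clear the hook's tip, lower the pan at the opening's -y end (bar 80 mm to -y of hook_seat), then bring it to +y with the bar above the tip.
- lever (a joint): Angle of the limit switch's roller arm in rad: 0 upright (at rest), limits -1.0 and +1.0; it swings about the switch's x axis, positive moves the roller to the switch's -y. It trips beyond 0.5 rad either way and springs back by itself (0.5 N m per rad, about 3 N at the roller when it trips).
- roller (a point): Centre of the white plastic roller (32 mm across, 16 mm thick) on the switch's arm, 150 mm above the bench at rest, 90 mm above the pivot; moves with the arm. At rest its axes are the switch's: x along the roller's axis, the arm swings along y. It overhangs the -x side of the grey housing (45 x 60 mm, 80 mm high), whose 90 x 90 mm foot is fixed to the bench.
- bottle: White bottle, 64 mm across, 170 mm high, origin under its centre. Bystander.
- jar: Amber jar, 72 mm across, 100 mm high, origin under its centre. Bystander.
- bin: Yellow open bin, 90 x 180 x 80 mm, origin under its centre. Bystander.
Mind the look-alikes: they are no part of the job. Leave any orange look-alike of the pan alone.

How it is judged:
By the outcome, as a careful person would: the job done as asked, in the order asked, and still so for the second after the job is handed in, with the robot touching nothing.
It also fails if it takes over 72 s, if anything falls off the work surface, if the arm or the gripper's body presses on something with over 40 N, if the wrist force passes 120 N, or if a joint passes its speed limit or range.

### The arm

A 6-joint arm with a two-finger parallel gripper is mounted at the origin on the work surface. World frame = base frame: x ahead of the robot, y to its left, z up, the work surface at z = 0. Lengths are in m, angles in rad, forces in N, time in s.
With the tool pointing down it reaches from about 0.35 to 0.975 m from the base axis. Payload 4.9 kg.
Tool frame: the origin (TCP) lies between the finger pads; the fingertips stand 11 mm ahead of it and the grasp point (between the pads) lies 8 mm behind it; z points along the fingers, y is the direction in which the jaws open and shut (so a half turn about z gives the same grasp; the last joint's range is limited). The gripper opens to 85 mm and grips with 20 to 120 N. Pads are 22 mm wide; open, the fingers measure 114 mm over their backs; the gripper's body (76 mm by 85 mm) begins 54 mm behind the grasp point. The pads swing forward as they close: fully open they stand 13 mm farther back than shut.
Start: joints at [-1.386, 0.053, 1.613, -0, 1.476, -0.119], TCP at [0.187, -0.596, 0.242] pointing down, gripper open.
Joint ranges: [-3.01, 3.01], [-1.01, 2.22], [0.06, 2.58], [-1.02, 4.17], [0.09, 2.62], [-3.14, 3.14]. Speed limits (rad/s): [2.57, 2.57, 3.14, 3.14, 3.14, 3.14].

### API

Orientations are given as a unit quaternion [x, y, z, w].
In Python, from plant import r, vision, job_done gives the robot as it stands. The module is installed in compiled form; this text tells all that it offers.
- The arm moves only by the shell command python3 -m jog 'ROWS'. ROWS is JSON, a list of rows, each a list of 5 numbers: the shift along the world's x, y, z in cm, then the turn about the world's z in rad, then the opening, from 0 (shut) to 1 (fully open). A call has 1 to 5 rows; each row is the pose to reach, as a shift and turn from the pose commanded when the call began; what a row does not reach only later rows make up. A row lasts 1/8 s, in which the tool goes at most 62.5 mm and 10.7 degrees, less where a joint would pass 70% of its speed; a pose out of reach is approached as far as the arm can. A call with a gripper value outside its range is refused whole. The fingers move at their own pace and stop on an object; the grip force is fixed at half the most. Time passes only in rows, so rows that repeat a pose let the fingers close. It gives the time, the measured TCP pose, the force and the opening at its end, in the units of the state.
- r.get_state(): the state, without advancing time (a new reading comes with each control period).
- vision.camera(name): name is "side" or "top" or "wrist"; returns a dict with "color" (384x512x3 uint8, red, green, blue), "fovy" (degrees; the focal length in pixels is half the picture's height over the tangent of half this angle, whatever the lens; pixels are square), "cx", "cy" (the principal point, pixels), "rvec" (rotation vector, rad) and "tvec" (3), from world to camera coordinates, as OpenCV has them. Camera axes: x right, y down, z forward; pixel columns grow to the right and rows downward; lengths in m; the calibration is good to about 2 mm. The wrist camera is an equidistant fisheye: a pixel r from the principal point sees the ray r / f radians off the axis. A picture is of the moment at which its call begins. There is no depth.
- job_done(): hands the job in, once; it reports no verdict.
The state is a dict: "clock": time; "qpos": joint angles; "joint_vel": joint speeds; "tau": joint torques, N m; "ee_pos": TCP position; "orientation": TCP orientation; "wrist_force": force on the tool from outside, world axes, zero at the start; "ft_torque": the same for the moment, N m; "opening": finger opening in m.
Only numpy, scipy, OpenCV 4.12 (cv2) and the standard library are available. Lean on these libraries where they do the work, as an engineer would, in place of code of your own. Each camera call takes 0.05 s, during which the arm holds its last target.

## Working session

There is one attempt and no reset: what is moved stays moved. The work goes in short steps, Python scripts to look and compute and a shell command to move; the robot and the scene stay as the last step left them, time stands still between calls to the robot, and variables do not carry over. Pictures are saved under pics/ and viewed, and the job is handed in when it is done.

```bash
mkdir -p pics; ls; cat > h.py <<'E'
import numpy as np, cv2, json, os
from plant import r, vision
def snap(name, tag):
    c=vision.camera(name); cv2.imwrite(f'pics/{tag}.png', c['color'][:,:,::-1])
    d={k:np.asarray(c[k]).tolist() for k in c if k!='color'}
    json.dump(d,open(f'pics/{tag}.json','w')); return c
def load(tag):
    d=json.load(open(f'pics/{tag}.json')); d['color']=cv2.imread(f'pics/{tag}.png')[:,:,::-1]; return d
def prm(c):
    f=384/2/np.tan(np.radians(c['fovy'])/2); R=cv2.Rodrigues(np.array(c['rvec'],float))[0]
    return f,R,np.array(c['tvec'],float).ravel()
def proj(c,P,fish=False):
    f,R,t=prm(c); p=(R@np.atleast_2d(P).T).T+t
    if fish:
        rr=np.hypot(p[:,0],p[:,1]); th=np.arctan2(rr,p[:,2]); s=f*th/np.maximum(rr,1e-9)
    else: s=f/p[:,2]
    return np.c_[c['cx']+p[:,0]*s, c['cy']+p[:,1]*s]
def ray(c,u,v,fish=False):
    f,R,t=prm(c); x=(u-c['cx'])/f; y=(v-c['cy'])/f
    if fish:
        th=np.hypot(x,y); k=np.sin(th)/max(th,1e-9); d=np.array([x*k,y*k,np.cos(th)])
    else: d=np.array([x,y,1.])
    return -R.T@t, R.T@d
def atz(c,u,v,z,fish=False):
    o,d=ray(c,u,v,fish); return o+d*(z-o[2])/d[2]
E
python3 - <<'E'
from h import *
for n in ['side','top','wrist']:
    c=snap(n,n+'0'); print(n,c['fovy'],c['cx'],c['cy'],np.ravel(-prm(c)[1].T@prm(c)[2]))
print(r.get_state())
E
```

```text
pics
side 56.97271345170192 252.15844773247255 188.23105193683168 [ 0.33862945 -0.46168887  0.81379404]
top 50.243232534539075 257.9939376214862 198.9545147028199 [0.36891844 0.05382343 1.40400313]
wrist 65.70646984690485 252.61274419063648 191.84605610013432 [ 0.25304453 -0.57515341  0.37350955]
{'clock': 0.15, 'qpos': array([-1.38601951e+00,  5.32357291e-02,  1.61397355e+00,  1.94129105e-05,
        1.47601841e+00, -1.19025489e-01]), 'joint_vel': array([ 0.00029887, -0.00105047, -0.0049735 ,  0.00232754, -0.00015821,
        0.00026398]), 'tau': array([ 1.59690011e-03, -3.94243455e+01, -3.70719695e+01, -2.84750519e-05,
        4.68982675e-03, -7.70081812e-06]), 'ee_pos': array([ 0.18687216, -0.59591572,  0.24132952]), 'orientation': array([ 9.88484996e-01,  1.51316699e-01, -1.72146911e-05, -8.17393934e-04]), 'wrist_force': array([ 0.0587515 , -0.52075328, -0.37353017]), 'ft_torque': array([ 0.04232151, -0.04370735, -0.07526995]), 'opening': 0.08533764530098942}
```

View pics/top0.png

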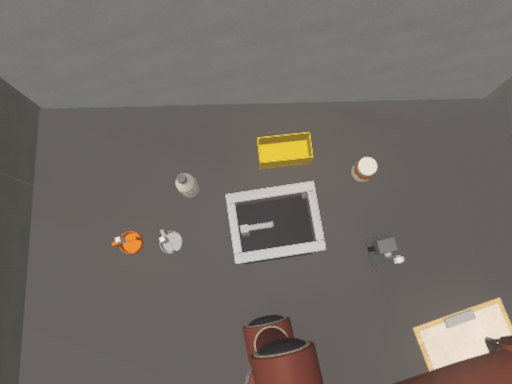

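View pics/side0.png

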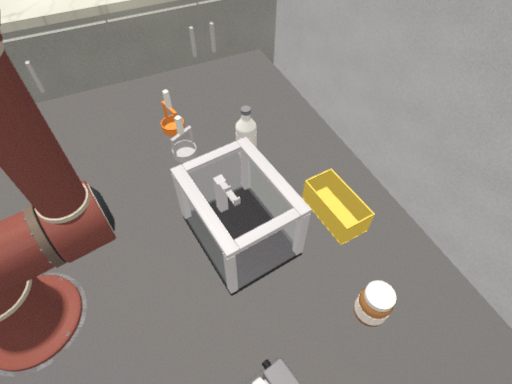

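View pics/wrist0.png

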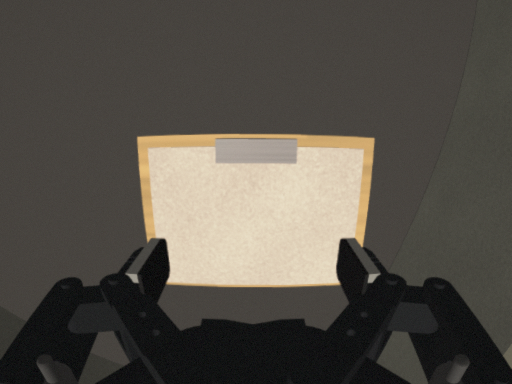

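```bash
python3 - <<'E'
from h import *
c=load('top0')['color'][:,:,::-1]
def crop(im,x,y,w,h,s,n): cv2.imwrite(f'pics/{n}.png',cv2.resize(im[y:y+h,x:x+w],None,fx=s,fy=s,interpolation=cv2.INTER_CUBIC))
crop(c,100,160,130,100,6,'c_pan'); crop(c,215,170,120,100,6,'c_cab'); crop(c,340,140,80,140,4,'c_sw')
s=load('side0')['color'][:,:,::-1]; crop(s,150,80,170,130,4.5,'c_side')
E
```

```text
(no output)
```

View pics/c_pan.png

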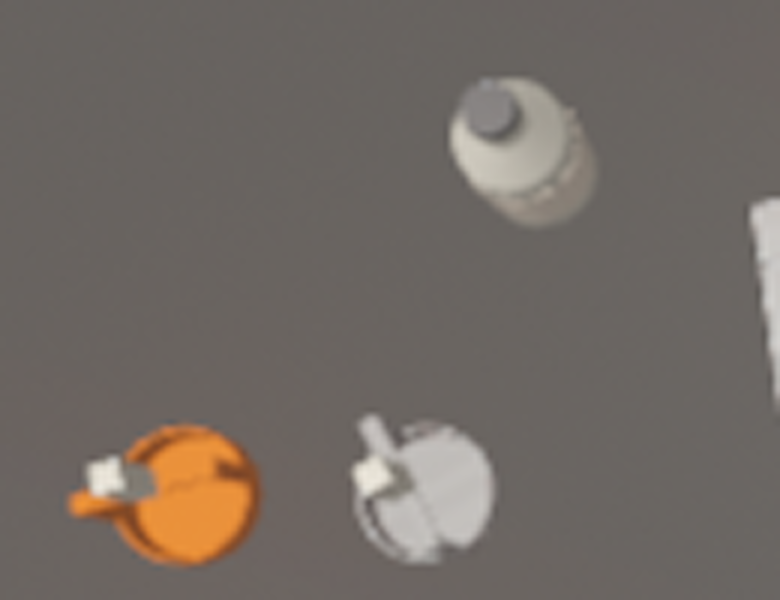

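View pics/c_cab.png

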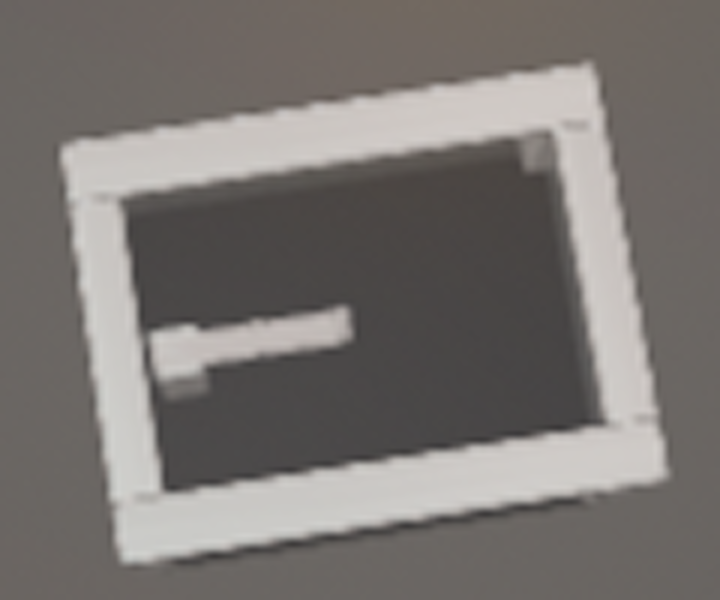

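View pics/c_sw.png

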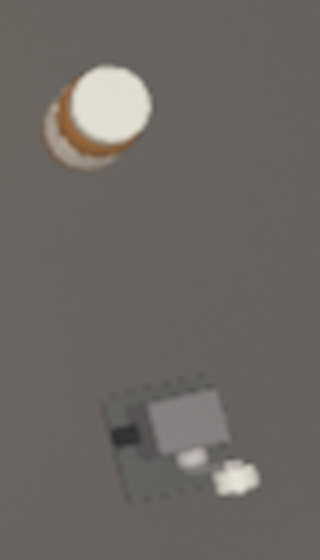

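View pics/c_side.png

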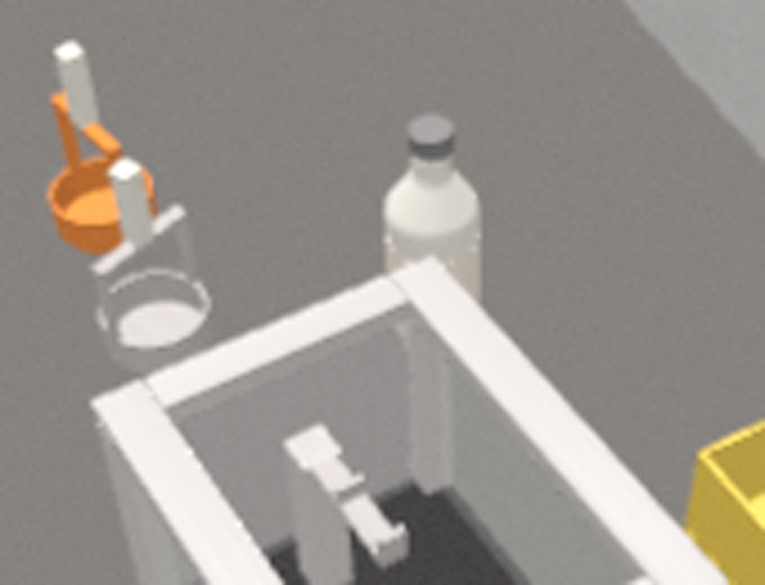

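```bash
cat > fit.py <<'E'
from h import *
from scipy.optimize import least_squares
T=load('top0'); S=load('side0')
tp=lambda l,o,s: np.array(l,float)/s+np.array(o)
# cabinet
pxT=tp([(62,145),(593,65),(668,478),(122,562),(122,202),(552,128),(605,422),(163,490)],(215,170),6)-0.5+0.5/6
# model: image up = +x, left=+y
M=np.array([(.105,.135),(.105,-.135),(-.105,-.135),(-.105,.135),(.075,.11),(.075,-.11),(-.075,-.11),(-.075,.11)])
def W(p,M,z):
    c,s=np.cos(p[2]),np.sin(p[2]); M=np.atleast_2d(M); return np.c_[p[0]+c*M[:,0]-s*M[:,1],p[1]+s*M[:,0]+c*M[:,1],np.full(len(M),z) if np.isscalar(z) else z]
w=np.array([atz(T,*q,0.2)[:2] for q in pxT])
f=least_squares(lambda p:(W(p,M,.2)[:,:2]-w).ravel(),[*w.mean(0),0])
print('cab',f.x,'res mm',np.abs(f.fun).max()*1e3)
cab=f.x
print('hook side/top proj',proj(T,W(cab,[0,.03],.137)),proj(S,W(cab,[0,.03],.137)))
print('hook tip top proj',proj(T,W(cab,[0,.03-.0225],.153)),proj(S,W(cab,[0,.03-.0225],.153)))
# pan post top
ut=tp([(375,475)],(100,160),6)[0]; us=tp([(125,168)],(150,80),4.5)[0]
def tri(ut,us):
    A=[];b=[]
    for c,u in((T,ut),(S,us)):
        o,d=ray(c,*u); d=d/np.linalg.norm(d); P=np.eye(3)-np.outer(d,d); A.append(P);b.append(P@o)
    return np.linalg.lstsq(np.vstack(A),np.hstack(b),rcond=None)[0]
print('post top',tri(ut,us),atz(T,*ut,.158),atz(S,*us,.158))
be=[atz(S,*q,.098) for q in tp([(97,267),(182,209)],(150,80),4.5)]
print('bar ends side',be, np.mean(be,0), np.arctan2(*(be[1]-be[0])[[1,0]]), np.linalg.norm(be[1]-be[0]))
e=atz(T,*tp([(368,420)],(100,160),6)[0],.098); print('bar end top',e)
E
python3 fit.py
```

```text
cab [0.5153335  0.00870421 0.13216113] res mm 3.5836230195319674
hook side/top proj [[264.53374143 225.05230754]] [[230.6808179 195.9391392]]
hook tip top proj [[271.82171782 223.33975133]] [[235.15668359 198.14049741]]
post top [0.47558587 0.34995307 0.15731217] [0.47304476 0.35007761 0.158     ] [0.47794023 0.34894529 0.158     ]
bar ends side [array([0.444404 , 0.3348024, 0.098    ]), array([0.51294157, 0.36585152, 0.098     ])] [0.47867278 0.35032696 0.098     ] 0.42536537274543934 0.07524258567806605
bar end top [0.50745766 0.36862743 0.098     ]
```

```bash
cat >> fit.py <<'E'
print('--switch')
o=(340,140)
print('roller',atz(T,*tp([(236,477)],o,4)[0],.15))
hs=[atz(T,*q,.08)[:2] for q in tp([(148,404),(217,389),(230,438),(163,454)],o,4)]; print('housing',np.round(hs,4).tolist(),np.mean(hs,0))
ft=[atz(T,*q,.005)[:2] for q in tp([(102,402),(205,375),(130,503)],o,4)]; print('foot',np.round(ft,4).tolist())
E
python3 fit.py | sed -n '/--sw/,$p'
```

```text
--switch
roller [ 0.39672387 -0.36536149  0.15      ]
housing [[0.4579, -0.3229], [0.4687, -0.3793], [0.4293, -0.3865], [0.4178, -0.332]] [ 0.44342044 -0.35516005]
foot [[0.4655, -0.3053], [0.4865, -0.3945], [0.3803, -0.3231]]
```

```bash
python3 -m jog '[[6,6,6,0.18,0.4],[10,12,10,0.36,0.4],[14,18,14,0.54,0.4],[18,24,16,0.72,0.4],[22,30,18,0.9,0.4]]' && python3 -m jog '[[2,6,2,0.17,0.4],[4,12,2,0.34,0.4],[5,18,2,0.5,0.4],[6,24,2,0.6,0.4],[7,30,2,0.7,0.4]]'; python3 -c "
from h import *
snap('wrist','w1')"
```

```text
clock: 0.78
ee_pos: [0.3529, -0.3757, 0.3883]
orientation: [0.823, 0.568, 0.0, 0.0]
wrist_force: [0.2, -0.2, -0.0]
opening: 0.0343
clock: 1.4
ee_pos: [0.422, -0.0753, 0.4072]
orientation: [0.579, 0.815, 0.0, 0.0]
wrist_force: [0.0, 0.0, 0.0]
opening: 0.034
```

View pics/w1.png

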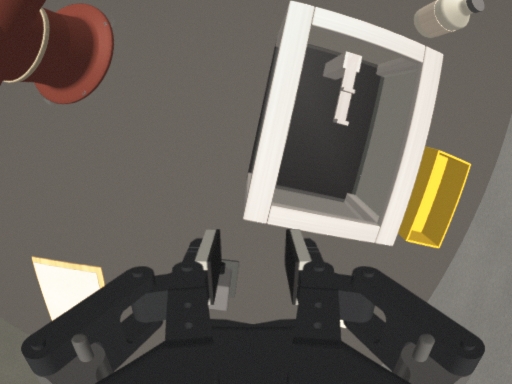

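```bash
python3 - <<'E'
from h import *
c=load('w1')['color'][:,:,::-1]
cv2.imwrite('pics/c_w1.png',cv2.resize(c[0:250,235:450],None,fx=2.4,fy=2.4,interpolation=cv2.INTER_CUBIC))
s=load('side0')['color'][:,:,::-1]
cv2.imwrite('pics/c_s2.png',cv2.resize(s[130:295,165:315],None,fx=3.6,fy=3.6,interpolation=cv2.INTER_CUBIC))
E
```

```text
(no output)
```

View pics/c_w1.png

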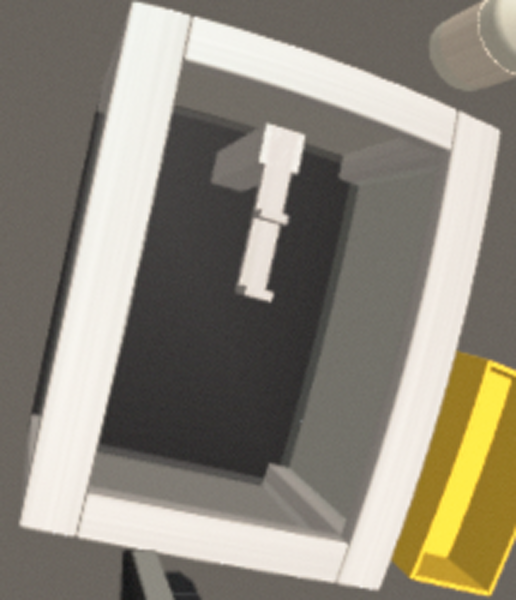

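View pics/c_s2.png

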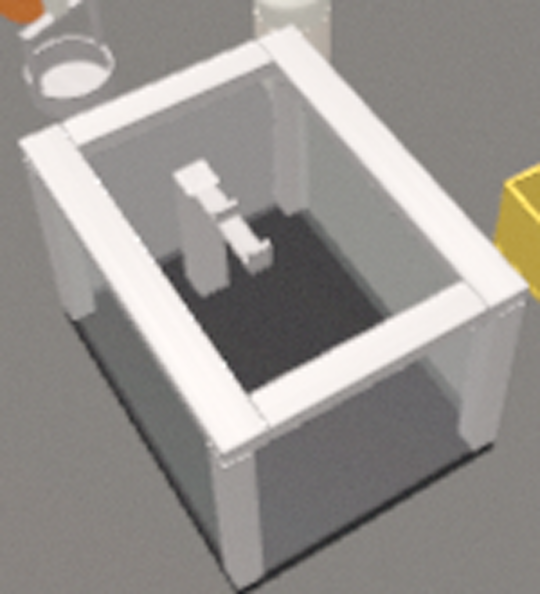

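```bash
cat > fit2.py <<'E'
from h import *
from scipy.optimize import least_squares
exec(open('fit.py').read().split('# pan post')[0].split('T=load')[0]);
T=load('top0');S=load('side0');Wc=load('w1')
tp=lambda l,o,s: np.array(l,float)/s+np.array(o)
def W(p,M,z):
    c,s=np.cos(p[2]),np.sin(p[2]); M=np.atleast_2d(M); return np.c_[p[0]+c*M[:,0]-s*M[:,1],p[1]+s*M[:,0]+c*M[:,1],np.full(len(M),z)]
o4=[(.105,.135),(.105,-.135),(-.105,-.135),(-.105,.135)]
D=[(T,0,tp([(62,145),(593,65),(668,478),(122,562)],(215,170),6)),
(S,0,tp([(290,28),(525,293),(222,455),(22,142)],(165,130),3.6)),
(Wc,1,tp([(499,128),(380,590),(20,527),(133,3)],(235,0),2.4))]
def fit(D):
    return least_squares(lambda p:np.concatenate([(proj(c,W(p,o4,.2),f)-u).ravel() for c,f,u in D]),[.515,.009,.13])
for sub in (D,D[:1],D[1:2],D[2:]):
    f=fit(sub); print(f.x,np.round(f.fun,1))
p=fit(D).x
for n,q,z in [('seat',(0,.03),.137),('tipmid',(0,.0075),.153)]:
    print(n,W(p,q,z),proj(T,W(p,q,z)),proj(S,W(p,q,z)),(proj(Wc,W(p,q,z),1)-[235,0])*2.4)
E
python3 fit2.py
```

```text
[0.51695328 0.00785047 0.1322903 ] [-0.4 -1.1 -0.1 -1.4  0.1 -0.9 -0.3 -0.5 -0.3 -2.   0.6 -2.8 -0.7 -0.6
 -2.2 -0.9  0.5  1.3 -0.9  1.1 -1.   1.  -1.1 -0.6]
[0.51403526 0.00734412 0.12956967] [-0.2 -0.3  0.2 -0.4  0.3  0.2 -0.3  0.4]
[0.51689258 0.00381663 0.12311895] [ 0.9 -1.   1.4 -0.8 -0.8  1.  -1.4 -0.2]
[0.51751247 0.00906401 0.13542477] [ 0.8  0.4  0.1  0.2  0.1  0.6 -0.7 -1.1]
seat [[0.51299613 0.03758834 0.137     ]] [[264.79551047 224.52843514]] [[231.43253568 195.9713343 ]] [[257.95614075 256.21267429]]
tipmid [[0.51596399 0.01528494 0.153     ]] [[272.08489056 222.80896154]] [[235.931845   198.17328047]] [[257.38184227 295.19210482]]
```

```bash
python3 -m jog '[[1,6,-1,0.05,0.4],[2,12,-2,0.09,0.4],[3,18,-5,0.09,0.4],[4,24,-8,0.09,0.4],[5,30,-11,0.09,0.4]]' && python3 -m jog '[[0,0,0,0,0.4],[0,0,0,0,0.4]]'; python3 -c "
from h import *
snap('wrist','w2')"
```

```text
clock: 2.08
ee_pos: [0.4698, 0.2102, 0.3035]
orientation: [0.543, 0.84, 0.0, 0.0]
wrist_force: [0.3, 0.3, 0.6]
opening: 0.0345
clock: 2.33
ee_pos: [0.4699, 0.2082, 0.3045]
orientation: [0.543, 0.84, -0.0, 0.0]
wrist_force: [-0.4, -0.3, 0.2]
opening: 0.0342
```

View pics/w2.png

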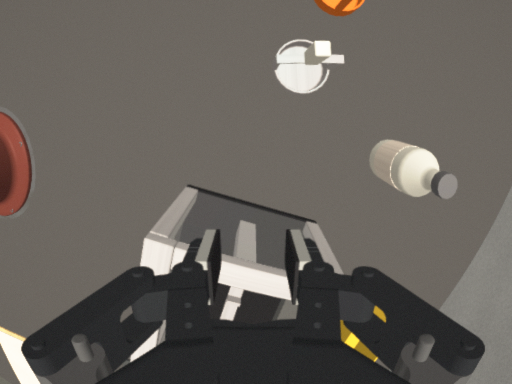

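```bash
python3 - <<'E'
from h import *
c=load('w2')
cv2.imwrite('pics/c_w2.png',cv2.resize(np.ascontiguousarray(c['color'][20:110,250:370,::-1]),None,fx=6,fy=6,interpolation=cv2.INTER_CUBIC))
E
```

```text
(no output)
```

View pics/c_w2.png

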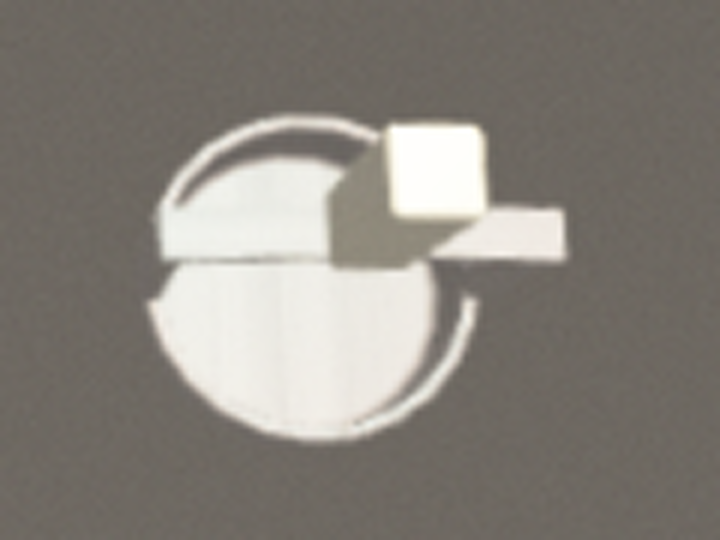

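```bash
python3 - <<'E'
from h import *
c=load('w2')
g=lambda x,y,z:atz(c,x/6+250,y/6+20,z,True)
P=[g(388,125,.158),g(482,125,.158),g(487,217,.158),g(392,217,.158)]
print('post',np.mean(P,0)); e=P[1]-P[0];print(np.arctan2(e[1],e[0]),np.linalg.norm(e)); e=P[2]-P[3];print(np.arctan2(e[1],e[0]))
A=(g(160,208,.098)+g(160,260,.098))/2;B=(g(563,208,.098)+g(567,260,.098))/2
print('bar',(A+B)/2,np.arctan2(*(B-A)[[1,0]]),np.linalg.norm(B-A))
c2=g(315,277,.0175);print('bowl',c2)
E
```

```text
post [0.47599393 0.35370799 0.158     ]
0.5031322817064238 0.01530191678812047
0.4951746296844029
bar [0.47625644 0.35378571 0.098     ] 0.48132935667114296 0.07875577102737316
bowl [0.47833442 0.35722246 0.0175    ]
```

```bash
python3 -m jog '[[0.2,5,-2,0.05,0.5],[0.4,10,-4,0.05,0.5],[0.6,14.4,-7,0.05,0.5],[0.6,14.4,-8,0.05,0.5],[0.6,14.4,-8,0.05,0.5]]'; python3 -c "
from h import *
snap('wrist','w3')"
```

```text
clock: 3.0
ee_pos: [0.4763, 0.3511, 0.2246]
orientation: [0.522, 0.853, -0.0, 0.0]
wrist_force: [0.1, -0.3, -0.2]
opening: 0.0425
```

View pics/w3.png

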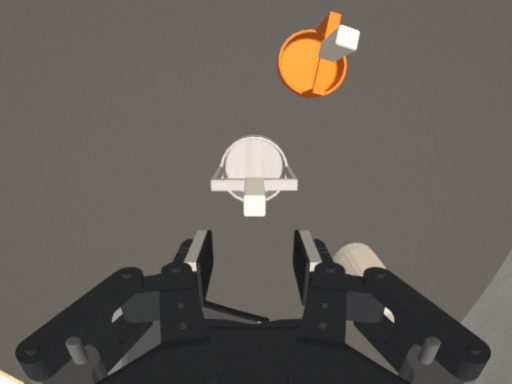

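```bash
python3 - <<'E'
from h import *
c=load('w3')
cv2.imwrite('pics/c_w3.png',cv2.resize(np.ascontiguousarray(c['color'][125:230,200:310,::-1]),None,fx=6,fy=5.7,interpolation=cv2.INTER_CUBIC))
g=lambda x,y,z:atz(c,x,y,z,True)
print(g(254.5,204.5,.158),g(212,185,.098),g(297,184.5,.098),(g(212,185,.098)+g(297,184.5,.098))/2)
E
```

```text
[0.475252   0.35494175 0.158     ] [0.44193723 0.33628842 0.098     ] [0.51033639 0.37170176 0.098     ] [0.47613681 0.35399509 0.098     ]
```

View pics/c_w3.png

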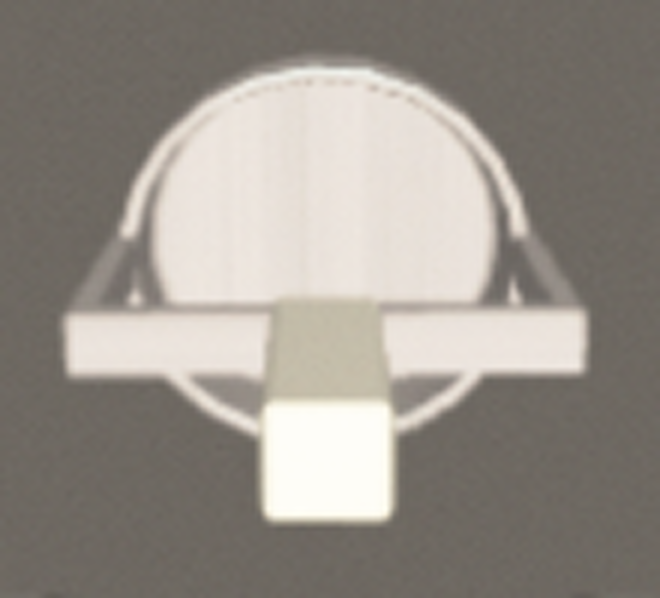

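```bash
python3 -m jog '[[-0.05,0.2,-3,0,0.5],[-0.05,0.25,-7,0,0.5],[-0.05,0.25,-10,0,0.5],[-0.05,0.25,-10,0,0.5]]' && python3 -m jog '[[0,0,0,0,0],[0,0,0,0,0],[0,0,0,0,0],[0,0,0,0,0]]' ; python3 -c "
from h import *
snap('wrist','w4')"
```

```text
clock: 3.55
ee_pos: [0.4748, 0.3532, 0.1234]
orientation: [0.523, 0.853, -0.001, -0.001]
wrist_force: [-1.7, 0.4, 0.3]
opening: 0.0425
clock: 4.05
ee_pos: [0.4769, 0.3556, 0.1275]
orientation: [0.522, 0.853, 0.002, 0.001]
wrist_force: [-0.5, -1.9, 6.4]
opening: 0.0151
```

View pics/w4.png

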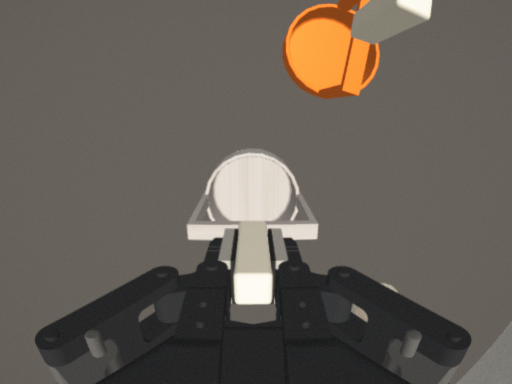

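```bash
python3 -m jog '[[0,0,0,0,0],[0,0,0,0,0]]' && python3 -m jog '[[0,0,0.5,0,0],[0,0,1.5,0,0],[0,0,3,0,0],[0,0,5,0,0],[0,0,5,0,0]]' ; python3 -c "
from h import *
snap('wrist','w5')"
```

```text
clock: 4.35
ee_pos: [0.4769, 0.3556, 0.1275]
orientation: [0.522, 0.853, 0.002, 0.001]
wrist_force: [-1.0, -1.5, 7.6]
opening: 0.0152
clock: 4.97
ee_pos: [0.4769, 0.356, 0.178]
orientation: [0.522, 0.853, 0.003, 0.001]
wrist_force: [0.2, -0.1, -3.0]
opening: 0.0152
```

View pics/w5.png

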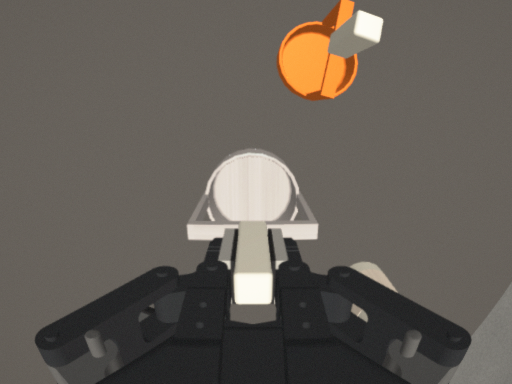

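```bash
python3 -m jog '[[0,0,4,0,0],[0,0,9,-0.08,0],[0,-1,14,-0.17,0],[0.5,-4,19,-0.26,0],[1,-8,21,-0.34,0]]' && python3 -m jog '[[0.7,-5,0,0,0],[1.4,-10,0,0,0],[2,-15,0,0,0],[2.7,-20,0,0,0],[3.2,-24,0,0,0]]' && python3 -m jog '[[0.2,-4,0,0,0],[0.3,-6.5,0,0,0],[0.4,-7.8,0,0,0],[0.4,-7.8,0,0,0]]'; python3 -c "
from h import *
snap('wrist','w6');snap('top','t6');snap('side','s6')"
```

```text
clock: 5.65
ee_pos: [0.4859, 0.2749, 0.3882]
orientation: [0.659, 0.752, 0.002, 0.001]
wrist_force: [0.5, -0.8, -2.5]
opening: 0.0153
clock: 6.28
ee_pos: [0.5171, 0.0332, 0.3836]
orientation: [0.659, 0.752, -0.0, -0.0]
wrist_force: [0.4, 0.1, -3.0]
opening: 0.015
clock: 6.78
ee_pos: [0.5212, -0.0431, 0.3839]
orientation: [0.659, 0.752, -0.0, -0.001]
wrist_force: [0.5, -0.6, -4.0]
opening: 0.0153
```

View pics/w6.png

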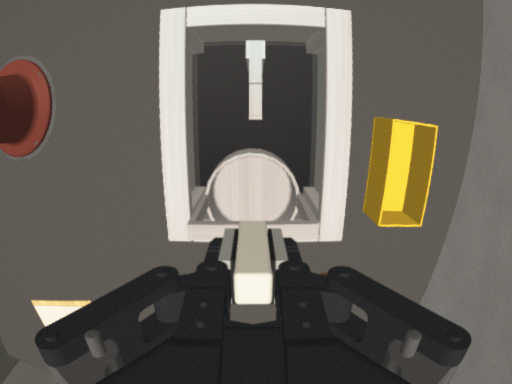

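View pics/s6.png

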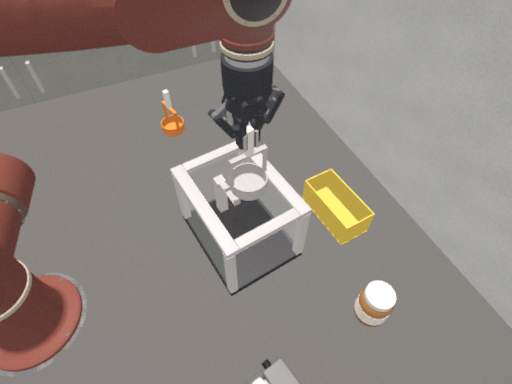

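```bash
python3 - <<'E'
from h import *
c=load('w6')
cv2.imwrite('pics/c_w6.png',cv2.resize(np.ascontiguousarray(c['color'][0:250,150:360,::-1]),None,fx=2.4,fy=2.4,interpolation=cv2.INTER_CUBIC))
def W(p,M,z):
    cc,s=np.cos(p[2]),np.sin(p[2]); M=np.atleast_2d(M); return np.c_[p[0]+cc*M[:,0]-s*M[:,1],p[1]+s*M[:,0]+cc*M[:,1],np.full(len(M),z)]
p=[.516,.008,.132]
o4=[(.105,.135),(.105,-.135),(-.105,-.135),(-.105,.135),(.075,.11),(-.075,.11)]
print((proj(c,W(p,o4,.2),1)-[150,0])*2.4)
print((proj(c,W(p,[(.008,.0075),(-.008,.0075)],.153),1)-[150,0])*2.4)
E
```

```text
[[481.22543434  25.24139729]
 [458.7311823  580.81671473]
 [ 42.52300692 580.85078399]
 [ 21.09377182  24.08911867]
 [419.71724446  68.41369829]
 [ 83.04820713  67.60486278]]
[[266.84056558 283.59938266]
 [235.11165704 283.55875123]]
```

View pics/c_w6.png

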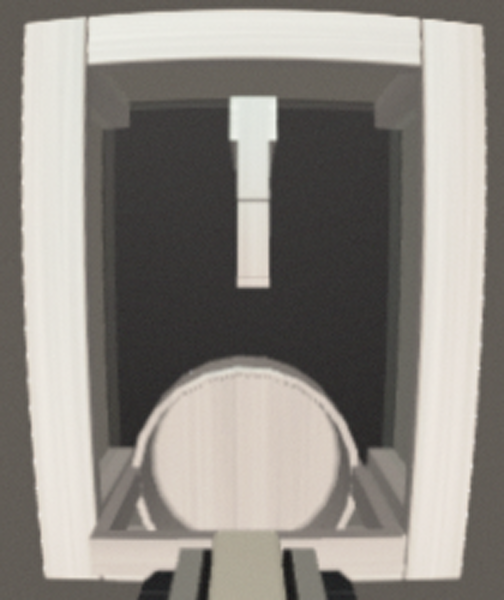

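```bash
python3 -m jog '[[0.25,0.15,-3,0,0],[0.25,0.15,-7,0,0],[0.25,0.15,-11,0,0],[0.25,0.15,-15,0,0],[0.25,0.15,-17,0,0]]' && python3 -m jog '[[0,0,-1.0,0,0],[0,0,-1.0,0,0]]'; python3 -c "
from h import *
snap('wrist','w7');snap('side','s7')"
```

```text
clock: 7.55
ee_pos: [0.5226, -0.0402, 0.2118]
orientation: [0.658, 0.753, -0.001, -0.002]
wrist_force: [-0.8, 0.2, -3.3]
opening: 0.0149
clock: 7.8
ee_pos: [0.5242, -0.0413, 0.205]
orientation: [0.658, 0.753, 0.0, 0.0]
wrist_force: [-0.2, -0.3, -2.4]
opening: 0.0154
```

View pics/w7.png

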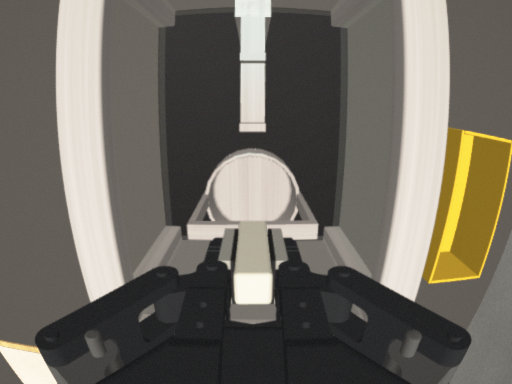

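View pics/s7.png

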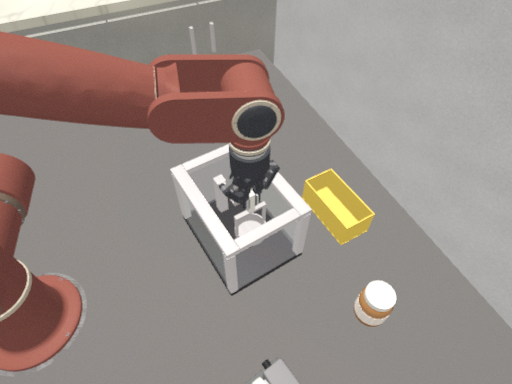

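```bash
python3 - <<'E'
from h import *
c=load('w7')
cv2.imwrite('pics/c_w7.png',cv2.resize(np.ascontiguousarray(c['color'][0:150,220:290,::-1]),None,fx=6,fy=4,interpolation=cv2.INTER_CUBIC))
for v in (122,124,131): print(v,atz(c,253,v,.153,True))
print(atz(c,253,61,.149,True))
def W(p,M,z):
    cc,s=np.cos(p[2]),np.sin(p[2]); M=np.atleast_2d(M); return np.c_[p[0]+cc*M[:,0]-s*M[:,1],p[1]+s*M[:,0]+cc*M[:,1],np.full(len(M),z)]
p=[.517,.008,.132]
for y,z in ((.005,.153),(.01,.153),(.005,.132),(.05,.149),(.055,.149),(.05,.137)): print(y,z,W(p,(0,y),z),proj(c,W(p,(0,y),z),1))
E
```

```text
122 [0.51562125 0.01999109 0.153     ]
124 [0.51578685 0.01875926 0.153     ]
131 [0.51636751 0.01444049 0.153     ]
[0.51046998 0.0583841  0.149     ]
0.005 0.153 [[0.51634191 0.0129565  0.153     ]] [[252.6390471  133.35200624]]
0.01 0.153 [[0.51568383 0.01791301 0.153     ]] [[252.6511035  125.32678394]]
0.005 0.132 [[0.51634191 0.0129565  0.132     ]] [[252.62632492 130.85792054]]
0.05 0.149 [[0.51041915 0.05756503 0.149     ]] [[252.7434714   62.23884128]]
0.055 0.149 [[0.50976106 0.06252154 0.149     ]] [[252.75525187  54.57187249]]
0.05 0.137 [[0.51041915 0.05756503 0.137     ]] [[252.72966679  64.99010138]]
```

View pics/c_w7.png

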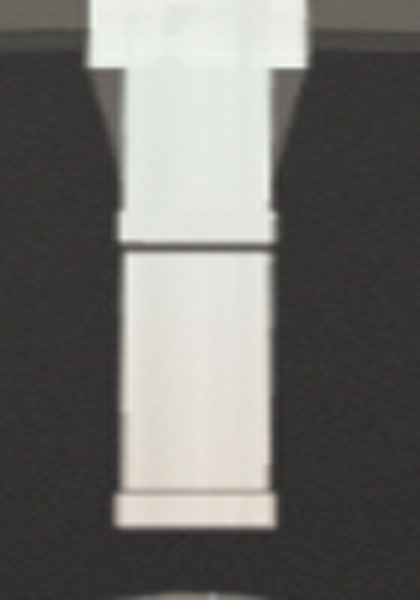

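```bash
python3 -m jog '[[-0.25,1.8,0,0,0],[-0.6,4.2,0,0,0],[-0.9,6.6,0,0,0],[-1.1,8.1,0,0,0],[-1.1,8.1,0,0,0]]'; python3 -c "
from h import *
snap('wrist','w8');snap('side','s8')
import cv2
c=load('s8')['color'][:,:,::-1]
cv2.imwrite('pics/c_s8.png',cv2.resize(c[130:295,165:315],None,fx=3.6,fy=3.6,interpolation=cv2.INTER_CUBIC))"
```

```text
clock: 8.52
ee_pos: [0.5129, 0.0406, 0.205]
orientation: [0.658, 0.753, 0.0, 0.0]
wrist_force: [-0.4, -0.6, -3.5]
opening: 0.0154
```

View pics/w8.png

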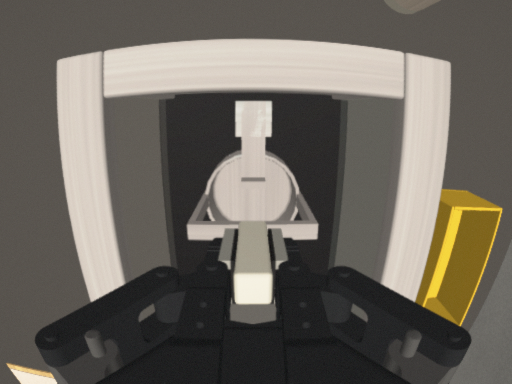

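View pics/c_s8.png

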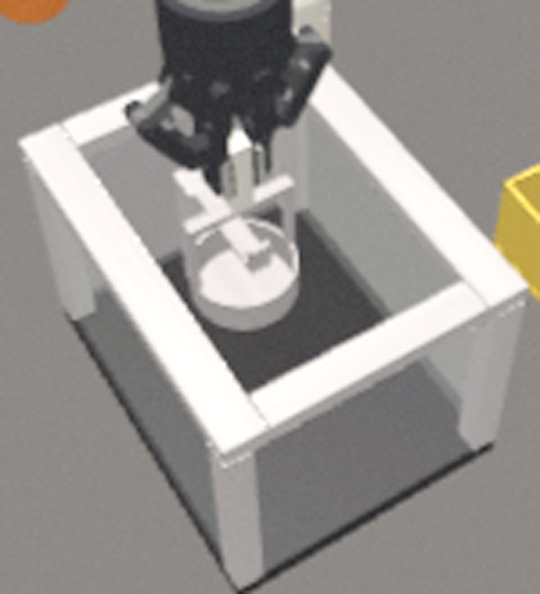

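```bash
python3 -m jog '[[0,0,-1,0,0],[0,0,-2,0,0],[0,0,-2.8,0,0],[0,0,-2.8,0,0]]' && python3 -m jog '[[0,0,-0.2,0,0],[0,0,-0.4,0,0],[0,0,-0.4,0,0]]'; python3 -c "
from h import *
snap('wrist','w9')"
```

```text
clock: 9.12
ee_pos: [0.512, 0.0394, 0.175]
orientation: [0.659, 0.752, -0.001, -0.001]
wrist_force: [0.1, -0.4, -3.1]
opening: 0.0153
clock: 9.5
ee_pos: [0.5129, 0.0396, 0.1726]
orientation: [0.659, 0.753, 0.0, 0.0]
wrist_force: [-0.2, 0.3, -4.2]
opening: 0.0152
```

View pics/w9.png

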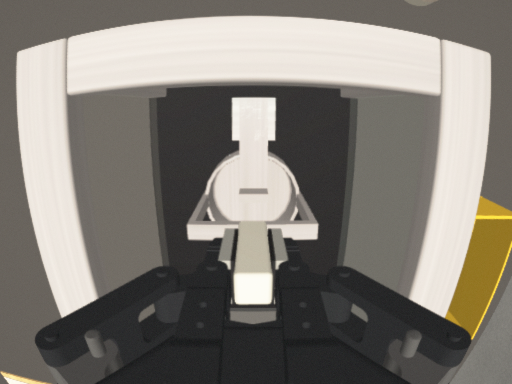

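```bash
python3 -m jog '[[0,0,-0.1,0,0],[0,0,-0.2,0,0],[0,0,-0.2,0,0]]' &&  python3 -m jog '[[0,0,-0.1,0,0],[0,0,-0.2,0,0],[0,0,-0.2,0,0]]'
```

```text
clock: 9.93
ee_pos: [0.5131, 0.0396, 0.1724]
orientation: [0.659, 0.753, 0.0, 0.0]
wrist_force: [-5.1, -0.1, 5.7]
opening: 0.015
clock: 10.3
ee_pos: [0.5132, 0.0396, 0.1723]
orientation: [0.658, 0.753, -0.0, 0.0]
wrist_force: [-9.1, 0.6, 14.1]
opening: 0.0151
```

```bash
python3 -m jog '[[0,0,0.2,0,0],[0,0,0.2,0,0]]' && python3 -m jog '[[0,0,0,0,0.2],[0,0,0,0,0.3],[0,0,0,0,0.45],[0,0,0,0,0.45],[0,0,0,0,0.45]]'; python3 -c "
from h import *
snap('wrist','w10')"
```

```text
clock: 10.55
ee_pos: [0.5134, 0.0396, 0.1724]
orientation: [0.659, 0.753, 0.0, 0.001]
wrist_force: [-5.2, 0.1, 7.6]
opening: 0.015
clock: 11.18
ee_pos: [0.5128, 0.0396, 0.1703]
orientation: [0.659, 0.753, -0.0, -0.0]
wrist_force: [-0.3, -0.4, -0.7]
opening: 0.0386
```

View pics/w10.png

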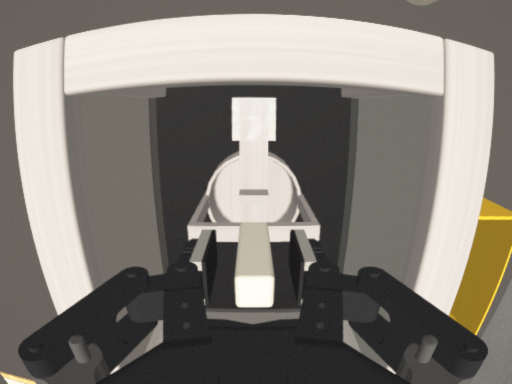

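```bash
python3 -m jog '[[0,0,2,0,0.45],[0,0,6,0,0.45],[0,0,11,0,0.45],[0,0,16,0,0.45],[0,0,20,0,0.45]]'; python3 -c "
from h import *
snap('wrist','w11');snap('side','s11')
import cv2
c=load('s11')['color'][:,:,::-1]
cv2.imwrite('pics/c_s11.png',cv2.resize(c[130:295,165:315],None,fx=3.6,fy=3.6,interpolation=cv2.INTER_CUBIC))"
```

```text
clock: 11.85
ee_pos: [0.513, 0.0396, 0.375]
orientation: [0.659, 0.753, 0.001, 0.002]
wrist_force: [0.4, -0.5, 0.2]
opening: 0.0384
```

View pics/w11.png

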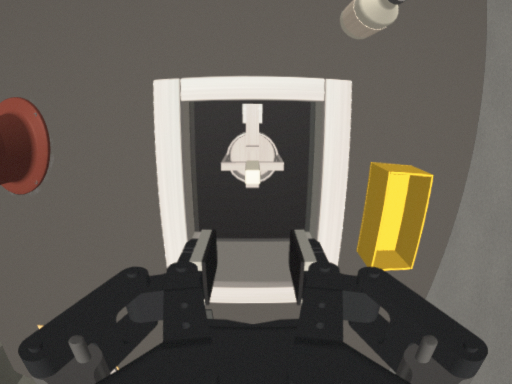

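View pics/c_s11.png

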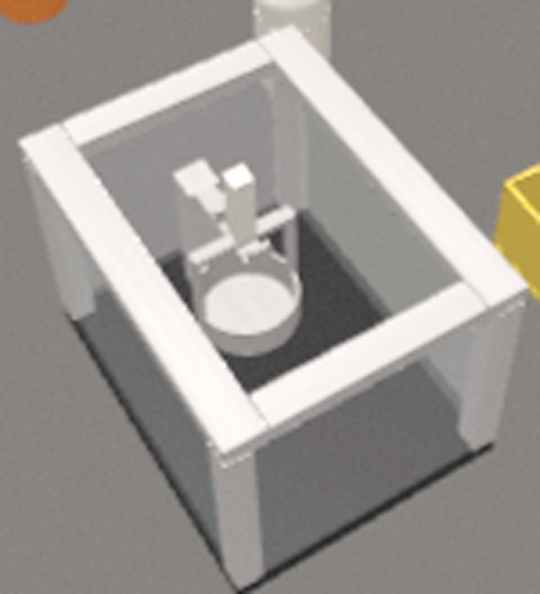

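```bash
python3 -m jog '[[-2,-5,1,0.03,0],[-4,-10,1,0.07,0],[-6,-15,1,0.07,0],[-8,-20,1,0.07,0],[-10,-24,1,0.07,0]]' && python3 -m jog '[[-1,-5,-3,0,0],[-1,-5,-6,0,0],[-1,-5,-6,0,0]]'; python3 -c "
from h import *
snap('wrist','w12')"
```

```text
clock: 12.58
ee_pos: [0.4117, -0.2019, 0.3807]
orientation: [0.632, 0.775, -0.0, 0.0]
wrist_force: [0.4, -0.2, -0.9]
opening: 0.0001
clock: 12.95
ee_pos: [0.4015, -0.25, 0.3177]
orientation: [0.632, 0.775, 0.0, -0.003]
wrist_force: [0.6, 1.1, -0.6]
opening: 0.0001
```

View pics/w12.png

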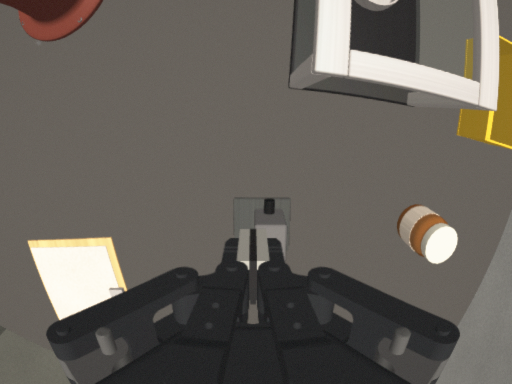

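```bash
python3 - <<'E'
from h import *
c=load('w12')
cv2.imwrite('pics/c_w12.png',cv2.resize(np.ascontiguousarray(c['color'][180:270,210:310,::-1]),None,fx=6,fy=6,interpolation=cv2.INTER_CUBIC))
def W(p,M,z):
    cc,s=np.cos(p[2]),np.sin(p[2]); M=np.atleast_2d(M); return np.c_[p[0]+cc*M[:,0]-s*M[:,1],p[1]+s*M[:,0]+cc*M[:,1],np.full(len(M),z)]
for u,v,z in((254,213,.08),(286,213,.08),(234,198,.005),(290,198,.005)):print(atz(c,u,v,z,True))
print(r.get_state()['ee_pos'])
E
```

```text
[ 0.41472212 -0.31250336  0.08      ]
[ 0.45637719 -0.30404934  0.08      ]
[ 0.38448775 -0.32082835  0.005     ]
[ 0.47069062 -0.30312748  0.005     ]
[ 0.40234252 -0.25010639  0.31994252]
```

View pics/c_w12.png

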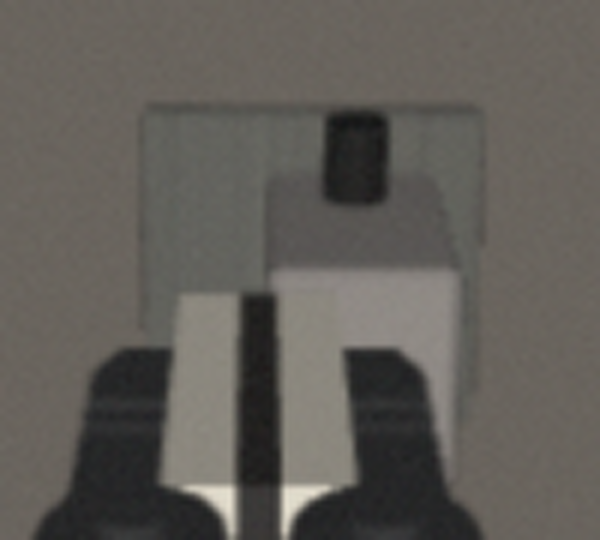

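```bash
python3 - <<'E'
from h import *
c=load('w12');print(proj(c,[[.397,-.364,.15],[.397,-.364,.166],[.4023,-.25,.309]],1))
T=load('top0')
for p in [(.397,-.364,.15)]: print((proj(T,p)-[340,140])*4)
for u,v in ((255.3,224.5),(286.7,224.5)):print(atz(c,u,v,.08,True))
# move so that camera sees it; ask top now
snap('top','t12')
E
```

```text
[[230.23975655 270.74987612]
 [229.23422086 277.98832458]
 [255.22148868 246.26809515]]
[[234.16836291 476.67201057]]
[ 0.41974663 -0.32823253  0.08      ]
[ 0.46121306 -0.31989344  0.08      ]
```

View pics/t12.png

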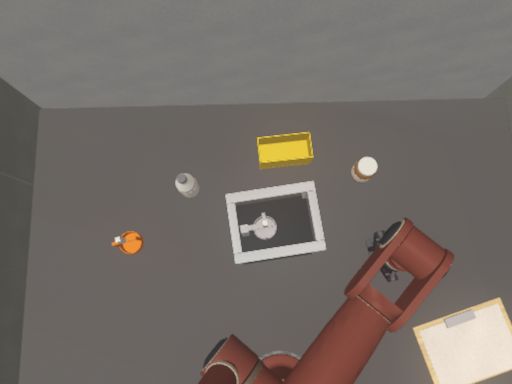

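```bash
python3 -m jog '[[-1,-4,-3,0,0],[-1.6,-6,-8,0,0],[-1.6,-6,-13,0,0],[-1.6,-6,-18,0,0],[-1.6,-6,-18.6,0,0]]' && python3 -m jog '[[0,0,0,0,0]]' ; python3 -c "
from h import *
snap('wrist','w13');snap('top','t13')"
```

```text
clock: 13.68
ee_pos: [0.3861, -0.3087, 0.1324]
orientation: [0.631, 0.776, 0.0, -0.003]
wrist_force: [0.5, 0.4, 1.4]
opening: -0.0
clock: 13.8
ee_pos: [0.3881, -0.3111, 0.1369]
orientation: [0.631, 0.775, -0.0, 0.002]
wrist_force: [0.5, 0.3, 0.5]
opening: -0.0001
```

View pics/w13.png

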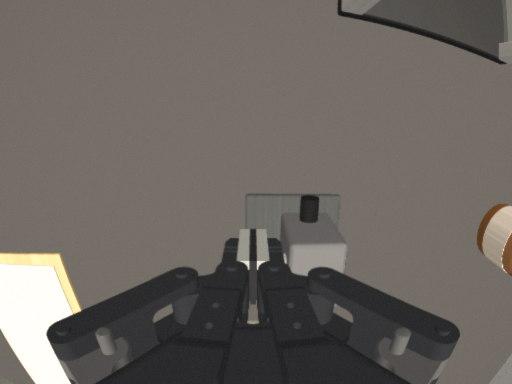

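View pics/t13.png

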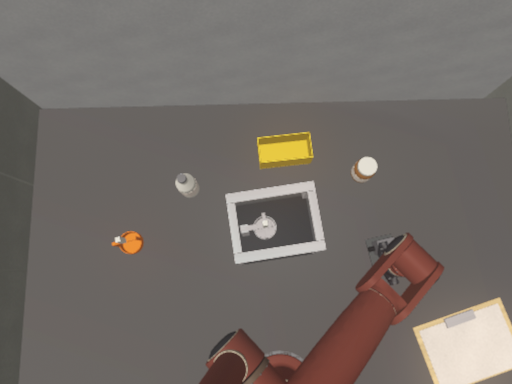

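```bash
python3 -m jog '[[0.3,-1.4,-0.3,0,0],[0.6,-2.8,-0.5,0,0],[0.8,-3.9,-0.5,0,0],[0.8,-3.9,-0.5,0,0]]'; python3 -c "
from h import *
snap('wrist','w14');print(r.get_state()['wrist_force'])"
```

```text
clock: 14.4
ee_pos: [0.3948, -0.3504, 0.1294]
orientation: [0.632, 0.775, 0.0, -0.0]
wrist_force: [1.1, 0.9, -0.3]
opening: 0.0001
[0.76926459 1.69350601 1.69204943]
```

View pics/w14.png

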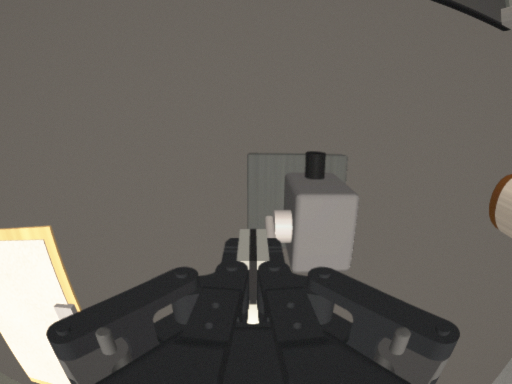

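```bash
python3 -m jog '[[0.3,-1.5,0,0,0],[0.6,-3,0,0,0],[0.9,-4.4,0,0,0],[0.9,-4.4,0,0,0]]'; python3 -c "
from h import *
snap('wrist','w15');print(r.get_state()['wrist_force'],r.get_state()['ft_torque']);snap('top','t15');print(r.get_state()['wrist_force'])"
```

```text
clock: 14.95
ee_pos: [0.4031, -0.393, 0.1277]
orientation: [0.632, 0.775, 0.001, -0.002]
wrist_force: [-1.9, 4.8, -1.4]
opening: 0.0001
[-1.4127538   5.81469341 -3.07121164] [0.91841703 0.19035618 0.01332329]
[-1.95058642  5.43890394 -2.4530736 ]
```

View pics/w15.png

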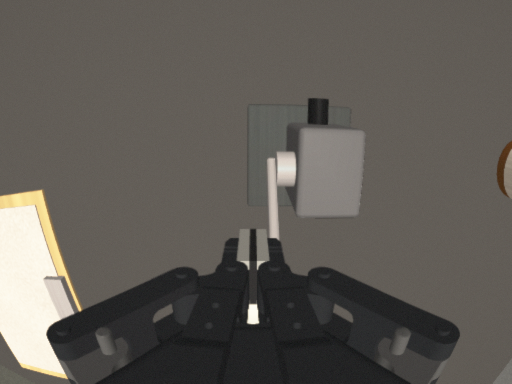

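```bash
python3 -m jog '[[-0.4,2,0,0,0],[-0.8,4,0,0,0],[-1.2,6,0,0,0],[-1.6,8,0,0,0],[-1.9,9.5,0,0,0]]' && python3 -m jog '[[0,0,4,0,0],[0,1,9,0,0],[0,2,14,0,0],[0,7,18,0,0],[0,12,18,0,0]]'; python3 -c "
from h import *
snap('wrist','w16')"
```

```text
clock: 15.68
ee_pos: [0.3852, -0.299, 0.1303]
orientation: [0.632, 0.775, -0.0, 0.001]
wrist_force: [-0.2, 0.1, -0.0]
opening: -0.0002
clock: 16.3
ee_pos: [0.3863, -0.179, 0.3149]
orientation: [0.633, 0.774, 0.0, 0.005]
wrist_force: [1.1, -0.4, -0.5]
opening: -0.0
```

View pics/w16.png

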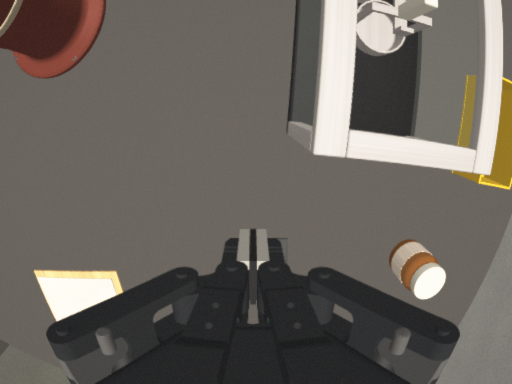

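Now I'll move clear of the top camera's view of the switch and check that the arm is upright.

```bash
python3 -m jog '[[2,-5,4,0,0],[4,-10,7,0,0],[6,-15,9,0,0],[7,-20,9,0,0],[7,-25,9,0,0]]' && python3 -m jog '[[0,-5,0,0,0],[0,-10,0,0,0],[0,-14,0,0,0],[0,-14,0,0,0]]'; python3 -c "
from h import *
snap('top','t17');snap('side','s17');snap('wrist','w17')
T=load('t17')['color'][:,:,::-1];T0=load('top0')['color'][:,:,::-1]
cv2.imwrite('pics/c_t17.png',cv2.resize(np.hstack([T0[220:280,350:420],T[220:280,350:420]]),None,fx=5,fy=5,interpolation=cv2.INTER_CUBIC))
c=load('s17')['color'][:,:,::-1]
cv2.imwrite('pics/c_s17.png',cv2.resize(c[130:295,165:315],None,fx=3.6,fy=3.6,interpolation=cv2.INTER_CUBIC))
"
```

```text
clock: 16.98
ee_pos: [0.4555, -0.4309, 0.3999]
orientation: [0.632, 0.775, -0.0, 0.001]
wrist_force: [0.7, 0.7, 0.5]
opening: -0.0001
clock: 17.48
ee_pos: [0.4539, -0.5714, 0.3974]
orientation: [0.633, 0.774, -0.0, -0.001]
wrist_force: [-0.1, 0.8, 0.3]
opening: 0.0002
```

View pics/t17.png

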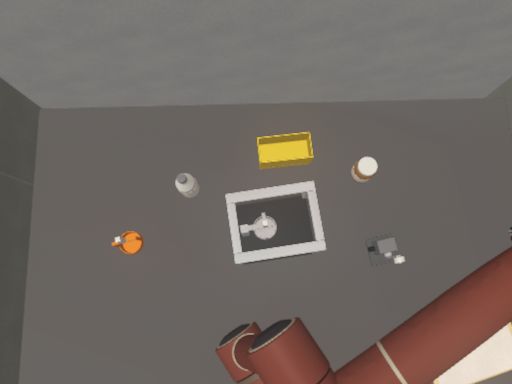

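View pics/c_t17.png

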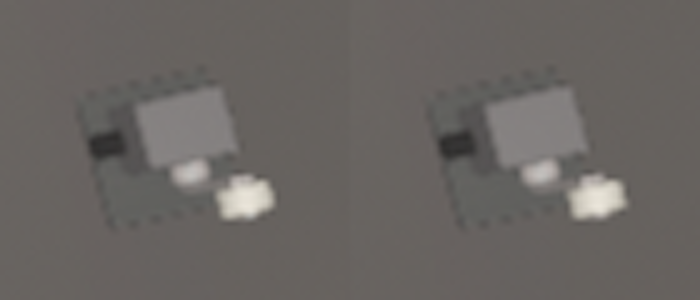

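View pics/c_s17.png

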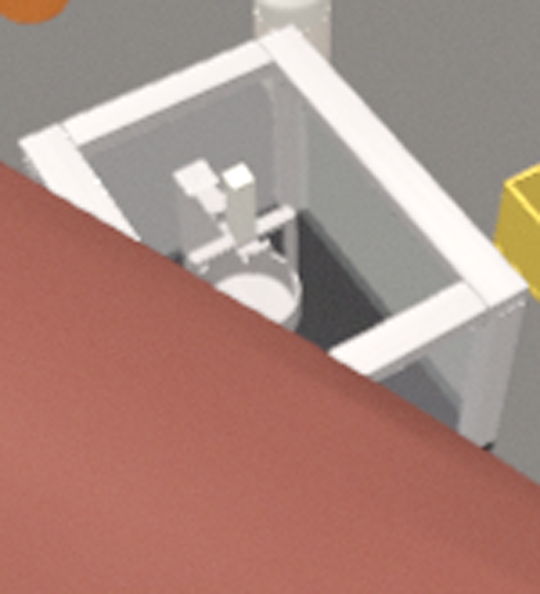

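View pics/w17.png

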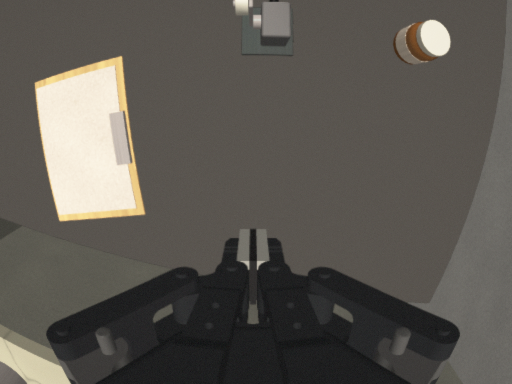

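```bash
python3 -c "
from plant import job_done; print(job_done())"
```

```text
the job is handed in; nothing more can be done
None
```

The pan is hanging on the hook, the limit switch was pushed and let spring back, and the job was handed in at about 17.6 s. `job_done` reports no verdict.

- **Pan:** I gripped it by the post and lowered it through the opening's -y end. I then brought it to +y with the bar about 16 mm above the hook's tip, lowered it until the contact force rose, and released it. The last top and side pictures show it hanging on the seat between the tip and the rear stop. On the way in and out the pictures and force readings gave no sign of touching the frame. When the bar seated, the wrist showed about 14 N vertically and 9 N sideways, which fell to zero after release.
- **Switch:** I pushed the roller about 57 mm sideways with the closed fingers. From the finger travel the arm tilted about 0.68 rad; from the push force, about 0.76 rad. Both are past the 0.5 rad trip point. I inferred the angle this way because no camera showed the roller directly at full swing. After backing off, the top picture shows the roller where it was at the start, with the arm upright.
- **Rest of the scene:** The bottle, jar, yellow bin and orange look-alike show no shift between the first and last pictures. The robot ended well clear, with force readings near zero.

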